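Build the demonstration transformer

ROBOT

A 6-joint arm with a two-finger parallel gripper is mounted at the origin on the work surface. World frame = base frame: x ahead of the robot, y to its left, z up, the work surface at z = 0. Lengths are in m, angles in degrees, forces in N, time in s.
With the tool pointing down it reaches from about 0.35 to 0.875 m from the base axis. Payload 4.2 kg.
Tool frame: the origin (TCP) lies between the finger pads; the fingertips stand 17 mm ahead of it and the grasp point (between the pads) lies 2 mm behind it; z points along the fingers, y is the line along which they close (so a half turn about z gives the same grasp; the last joint's range is limited). The gripper opens to 87 mm and grips with 3 to 60 N. Pads are 19 mm wide; open, the fingers measure 117 mm over their backs; the gripper's body (75 mm by 190 mm) begins 51 mm behind the grasp point.
Start: joints at [85.52, 22.042, 0.453, 0, -68.411, -14.817], TCP at [0.207, 0.59, 0.24] pointing down, gripper open.
Joint ranges: [-179.83, 179.83], [-69.29, 118.12], [-61.27, 80.66], [-181.25, 117.63], [-171.15, -9.14], [-177.46, 177.46]. Speed limits (degrees/s): [159.86, 159.86, 180, 180, 180, 180].

INTERFACE

Orientations are given as a 3x3 rotation matrix whose columns are the frame's x, y, z axes.
In Python, from station import r gives the robot as it stands.
- The arm moves only by the tool servo_tool, never from a script. Its argument "targets" is a list of rows, each a list of 5 numbers: the shift along the world's x, y, z in units of 30 mm (1.0 is 30 mm), then the turn about the world's z in rad, then the finger opening in mm, from 0 to 87. In form: [[x, y, z, turn, gripper], ...]. A call has exactly 5 rows; each row is the pose to reach, as a shift and turn from the pose commanded when the call began; what a row does not reach only later rows make up. A row lasts 1/12 s, in which the tool goes at most 41.7 mm and 7.16 degrees, less where a joint would pass 70% of its speed; a pose out of reach is approached as far as the arm can. A call with a gripper value outside its range is refused whole. The fingers move at their own pace and stop on an object; the grip force is fixed at half the most. Time passes only in rows, so rows that repeat a pose let the fingers close, or fill a call up. It gives the time, the measured TCP pose, the force, the opening and the grip force at its end, in the units of the state.
- r.sense(): the state, without advancing time (a new reading comes with each control period).
- r.capture(name): name is "side" or "top" or "wrist"; returns a dict with "pixels" (384x512x3 uint8, red, green, blue), "fx", "fy", "cx", "cy" (pixels), "world_from_camera" (4x4, takes a point from camera to world coordinates). Camera axes: x right, y down, z forward; pixel columns grow to the right and rows downward; lengths in m; the calibration is good to about 2 mm. The wrist camera is an equidistant fisheye: a pixel r from the principal point sees the ray r / f radians off the axis. A picture is of the moment at which its call begins. There is no depth.
- r.finish_job(): hands the job in; it is judged then, once.
The state is a dict: "time_s": time; "joints": joint angles; "joint_velocities": joint speeds; "effort": joint torques, N m; "tcp_pos": TCP position; "ee_rot": TCP orientation; "wrist_force": force on the tool from outside, world axes, zero at the start; "moment": the same for the moment, N m; "gripper_width": opening from 0.0 (shut) to 1.0 (fully open); "gripper_force": force on a finger pad.
Only numpy, scipy, OpenCV 4.12 (cv2) and the standard library are available. Lean on these libraries where they do the work, as an engineer would, in place of code of your own. Each camera call takes 0.05 s, during which the arm holds its last target. There are 200 camera calls.

TASK

Build the demonstration transformer on the two-legged iron core. First slide the tall coil down over the leg that stands in front of the supply terminal block; then put the wide flat coil over the other leg, the one in front of the lamp, and the narrow flat coil on top of it, all seated fully down. Last, lay the iron bar squarely and centrally across the tops of both legs, let go of everything, and leave the pocket scale and the calliper where they lie.

Things in the scene. Friction and masses are not known exactly. Their poses are not given: they have to be found in the camera images.
- core: The iron core, fixed: grey foot plate 90 (x) by 180 (y) by 18 mm high with two round steel legs, 20 mm diameter, at y = +50 and -50 mm, x = 0 of its frame. Leg tops are 72 mm above the table (54 above the plate); the top 5 mm taper to flat ends 16 mm across. Origin: centre of the plate's underside, z up, +x side away from the robot.
- supply_block: Supply terminal block, fixed: black, 36 by 54 by 28 mm, two binding posts reaching 44 mm. Origin: centre of its underside. It stands behind the core (core x = +105 mm, y = +50 or -50 mm, varying between starts); the leg straight in front of it (same core y) takes the tall coil.
- lamp: Lamp holder, fixed: pale wooden board 36 by 54 by 12 mm, brass socket and small glass bulb reaching 46 mm. Origin: centre of its underside. It stands behind the core beside the supply block, core x = +105 mm, at the other leg's core y; that other leg takes both flat coils.
- tall_coil: The tall coil: copper on a black bobbin, 54 by 54 mm and 44 mm high, about 0.26 kg. Origin: centre of its underside, z up. Flat black cheeks face its own +x and -x (grip across these), windings show on +y and -y. A square 28 mm hole runs through it top to bottom. Starts lying flat, hole upright, left or right of the core.
- wide_coil: The wide flat coil: copper on a black bobbin, 62 by 62 mm and 20 mm high, about 0.2 kg. Origin: centre of its underside, z up. Flat black cheeks face its own +x and -x (grip across these), windings show on +y and -y. A square 28 mm hole runs through it top to bottom. Starts lying flat, hole upright, left or right of the core.
- narrow_coil: The narrow flat coil: copper on a black bobbin, 44 by 44 mm and 20 mm high, about 0.11 kg. Origin: centre of its underside, z up. Flat black cheeks face its own +x and -x (grip across these), windings show on +y and -y. A square 28 mm hole runs through it top to bottom. Starts lying flat, hole upright, left or right of the core.
- yoke: The iron bar (yoke): plain steel bar 24 mm (x) by 144 mm (y, its long axis) by 24 mm high, about 0.62 kg. Origin: centre of its underside, z up. It starts lying flat among the loose parts.
- scale: Pocket scale, loose bystander in front of the core (between it and the robot): flat black box 115 by 70 by 18 mm with a steel pan. Origin: centre of its underside. Leave it alone.
- caliper: Digital calliper, loose bystander to the far right: steel bar 220 mm long with a black display, 14 mm high. Origin: centre of its underside. Leave it alone.
Things that resemble listed ones, but are neither listed nor needed, are in the scene too. What is shaped like the narrow_coil but pink is not meant.

How it is judged:
By the outcome, as a careful person would: the job done as asked, in the order asked, and still so for the second after the job is handed in, with the robot touching nothing.
It also fails if it takes over 88 s, if anything falls off the work surface, if the arm or the gripper's body presses on something with over 40 N, if the wrist force passes 120 N, or if a joint passes its speed limit or range.

## Working session

There is one attempt and no reset: what is moved stays moved. The work goes in short steps, Python scripts to look and compute and a tool call to move; the robot and the scene stay as the last step left them, time stands still between calls to the robot, and variables do not carry over. Pictures are saved under pics/ and viewed, at most 18 in all, crops included, and the job is handed in when it is done.

Besides the shell and the picture viewer there is one more tool, called after ">>>" by a JSON object that holds its "fn" and its "kwargs". servo_tool: Moves the arm, as the interface text tells. Its arguments: {"type":"object","properties":{"targets":{"type":"array","items":{"type":"array","items":{"type":"number"}}}},"required":["targets"]}

```bash
mkdir -p pics; ls; cat > h.py <<'E'
from station import r
import numpy as np, cv2
def snap(cam,name):
    c=r.capture(cam); cv2.imwrite(f'pics/{name}.png',c['pixels'][:,:,::-1]); np.savez(f'pics/{name}.npz',**c); return c
def load(name): return dict(np.load(f'pics/{name}.npz'))
def ray(c,u,v,fish=False):
    x=(u-c['cx'])/c['fx']; y=(v-c['cy'])/c['fy']
    if fish:
        t=np.hypot(x,y); s=np.sin(t)/t if t>1e-9 else 1; d=np.array([x*s,y*s,np.cos(t)])
    else: d=np.array([x,y,1.])
    M=c['world_from_camera']; d=M[:3,:3]@d; return M[:3,3],d/np.linalg.norm(d)
def onz(c,u,v,z,fish=False):
    o,d=ray(c,u,v,fish); return o+d*(z-o[2])/d[2]
def proj(c,p,fish=False):
    M=np.linalg.inv(c['world_from_camera']); q=M[:3,:3]@np.array(p)+M[:3,3]
    if fish:
        h=np.hypot(q[0],q[1]); t=np.arctan2(h,q[2]); k=t/h; return c['cx']+c['fx']*q[0]*k, c['cy']+c['fy']*q[1]*k
    return c['cx']+c['fx']*q[0]/q[2], c['cy']+c['fy']*q[1]/q[2]
def tri(c1,p1,c2,p2,f1=False,f2=False):
    o1,d1=ray(c1,*p1,f1);o2,d2=ray(c2,*p2,f2)
    A=np.stack([d1,-d2],1); s=np.linalg.lstsq(A,o2-o1,rcond=None)[0]
    a,b=o1+s[0]*d1,o2+s[1]*d2; return (a+b)/2,np.linalg.norm(a-b)
E
python3 - <<'E'
from h import *
for n in ('top','side'):
    c=snap(n,n+'0'); print(n,c['fx'],c['cx'],c['cy'],np.round(c['world_from_camera'],3).tolist())
a=cv2.imread('pics/top0.png');cv2.imwrite('pics/top0b.png',cv2.resize(a,(768,576),interpolation=cv2.INTER_CUBIC))
a=cv2.imread('pics/side0.png');cv2.imwrite('pics/side0b.png',cv2.resize(a,(768,576),interpolation=cv2.INTER_CUBIC))
E
```

```text
pics
top 363.0032370835593 256.0139531240405 194.5330559272247 [[0.015, -0.983, 0.182, 0.36], [-1.0, -0.016, -0.002, -0.036], [0.005, -0.182, -0.983, 1.015], [0.0, 0.0, 0.0, 1.0]]
side 374.6688758292591 262.45053939220116 196.0063408958763 [[0.774, -0.422, 0.472, 0.015], [-0.633, -0.496, 0.594, -0.739], [-0.017, -0.759, -0.651, 0.779], [0.0, 0.0, 0.0, 1.0]]
```

View pics/top0b.png

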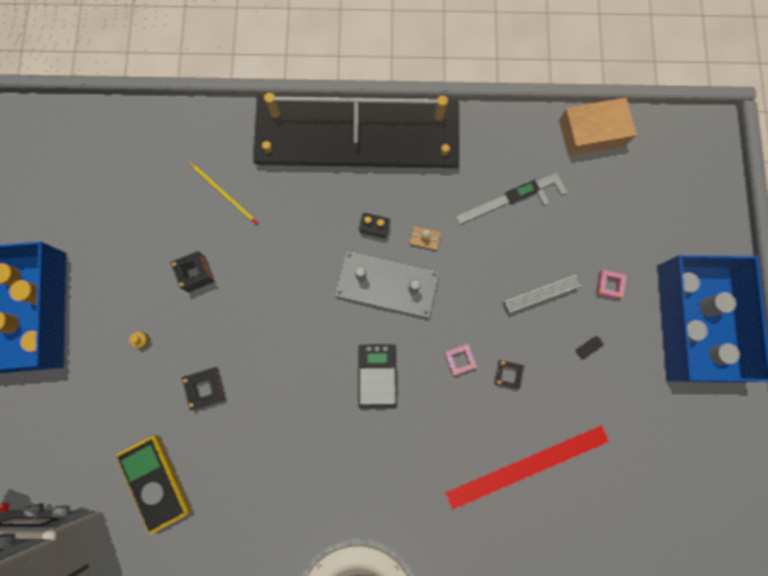

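View pics/side0b.png

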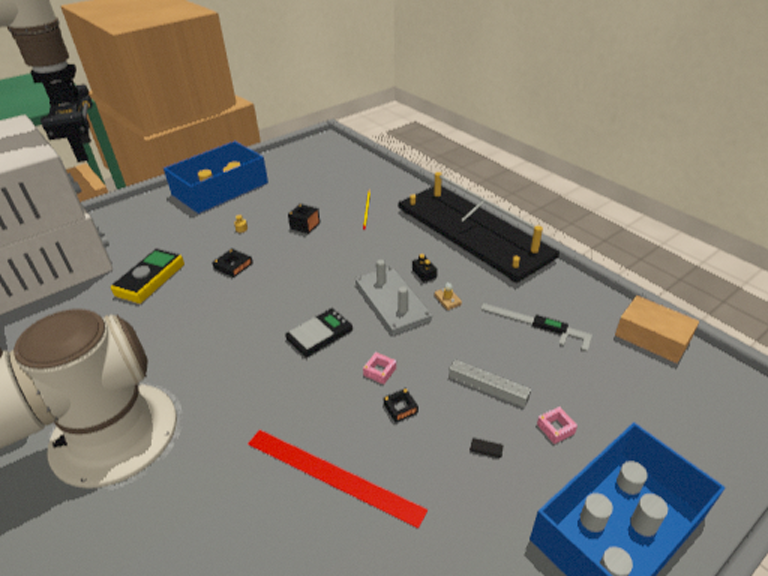

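The top view (768×576) shows the supply block at (375,225) in front of leg (361,273), and the lamp at (425,238) in front of leg (415,286). The tall coil is at (192,271), the wide coil at (204,388) and the black/orange narrow coil at (510,374). The pink look-alikes are at (461,360) and (612,284). The steel bar is at (542,294) and the small black block at (590,347) is not needed.

Next I measure these in both views.

```bash
python3 - <<'E'
from h import *
t=load('top0');s=load('side0')
P=dict(leg1=((361,270),(380.5,264)),leg2=((415,284),(403.5,292)),supply=((375,222),(424,262)),lamp=((425,236),(448,292)))
for k,(a,b) in P.items():
    p,e=tri(t,np.array(a)/1.5,s,np.array(b)/1.5);print(k,p.round(4),round(e,4))
for k,a,z in [('tall',(192,271),.03),('wide',(204,388),.015),('narrow',(510,374),.015),('yoke',(542,294),.02),('core',(387,285),.018)]:
    print(k,onz(t,a[0]/1.5,a[1]/1.5,z).round(4))
y0=onz(t,507/1.5,306/1.5,.02);y1=onz(t,578/1.5,281/1.5,.02);print('yoke len',np.linalg.norm(y1-y0),np.degrees(np.arctan2(*(y0-y1)[[1,0]])))
# crop mosaics
def crop(n,u,v,h=30,k=5):
    im=cv2.imread(f'pics/{n}.png');u=int(u/1.5);v=int(v/1.5);return cv2.resize(im[v-h:v+h,u-h:u+h],None,fx=k*.83,fy=k*.83,interpolation=cv2.INTER_CUBIC)
row1=np.hstack([crop('top0',*a) for a in [(192,271),(204,388),(510,374)]])
row2=np.hstack([crop('top0',*a) for a in [(542,294),(387,285),(461,360)]])
cv2.imwrite('pics/crop0.png',np.vstack([row1,row2]));print(np.vstack([row1,row2]).shape)
st=r.sense();print(st['tcp_pos'],np.round(st['ee_rot'],3).tolist(),st['time_s'])
E
```

```text
leg1 [0.5739 0.0039 0.0651] 0.0028
leg2 [ 0.552  -0.0937  0.0633] 0.001
supply [ 0.6743 -0.0192  0.0337] 0.0015
lamp [ 0.654  -0.115   0.0206] 0.0018
tall [0.5762 0.3172 0.03  ]
wide [0.3636 0.2839 0.015 ]
narrow [ 0.397 -0.27   0.015]
yoke [ 0.5451 -0.3325  0.02  ]
core [ 0.5579 -0.0439  0.018 ]
yoke len 0.14291486921061003 110.22848133961095
(498, 747, 3)
[0.20637819 0.58939827 0.23853471] [[0.944, -0.331, -0.001], [-0.331, -0.944, -0.002], [0.0, 0.002, -1.0]] 0.1
```

View pics/crop0.png

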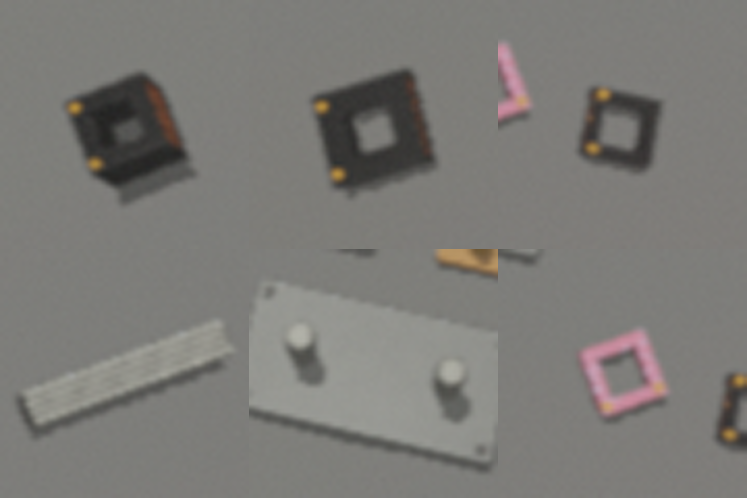

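The crop confirms the parts. Tall and wide are the black bobbins on the left. Narrow is the black one with copper on its left edge, at crop (620,130), and the pink frame at (622,373) is excluded. The bar is plain steel and about 143 mm long. I'll move above the tall coil now.

>>> {"fn": "servo_tool", "kwargs": {"targets": [[0.96,-0.71,0,-0.1,87],[1.92,-1.42,0,-0.2,87],[2.88,-2.13,0,-0.3,87],[3.84,-2.84,0,-0.4,87],[4.8,-3.55,0,-0.5,87]]}}

```text
time_s: 0.52
tcp_pos: [0.3513, 0.482, 0.2391]
ee_rot: [[0.667, -0.745, -0.001], [-0.745, -0.667, -0.001], [0.0, 0.001, -1.0]]
wrist_force: [0.1, 0.9, -0.1]
gripper_width: 1.0
gripper_force: 0.0
```

>>> {"fn": "servo_tool", "kwargs": {"targets": [[1,-0.73,0,-0.1,87],[2,-1.46,0,-0.2,87],[3,-2.19,0,-0.3,87],[4,-2.92,0,-0.39,87],[5,-3.65,0,-0.39,87]]}}

```text
time_s: 0.93
tcp_pos: [0.5015, 0.3724, 0.2391]
ee_rot: [[0.334, -0.942, -0.001], [-0.942, -0.334, -0.001], [0.0, 0.001, -1.0]]
wrist_force: [0.3, 0.5, -0.1]
gripper_width: 1.001
gripper_force: 0.0
```

>>> {"fn": "servo_tool", "kwargs": {"targets": [[0.9,-0.65,-0.3,0,87],[1.8,-1.3,-0.6,0,87],[2.5,-1.85,-0.8,0,87],[2.5,-1.85,-0.8,0,87],[2.5,-1.85,-0.8,0,87]]}}

```text
time_s: 1.35
tcp_pos: [0.576, 0.3169, 0.2139]
ee_rot: [[0.335, -0.942, -0.002], [-0.942, -0.334, -0.002], [0.001, 0.003, -1.0]]
wrist_force: [-0.2, -0.3, -0.4]
gripper_width: 0.999
gripper_force: 0.0
```

```bash
python3 - <<'E'
from h import *
c=snap('wrist','w1');a=cv2.imread('pics/w1.png');print(c['fx'],c['cx'],c['cy'],np.round(c['world_from_camera'],3).tolist())
cv2.imwrite('pics/w1b.png',cv2.resize(a,(768,576),interpolation=cv2.INTER_CUBIC))
st=r.sense();print(st['tcp_pos'],np.round(st['ee_rot'],3).tolist(),st['joints'])
E
```

```text
297.3186396354542 254.58566832493628 193.26079269419165 [[-0.942, -0.324, -0.083, 0.599], [-0.335, 0.914, 0.229, 0.254], [0.002, 0.243, -0.97, 0.36], [0.0, 0.0, 0.0, 1.0]]
[0.5754978  0.31790012 0.21475223] [[0.336, -0.942, -0.001], [-0.942, -0.336, -0.001], [0.0, 0.001, -1.0]] [ 4.29761321e+01  2.61863211e+01  3.41406814e+00 -1.59897627e-02
 -6.73114703e+01 -2.33289017e+01]
```

View pics/w1b.png

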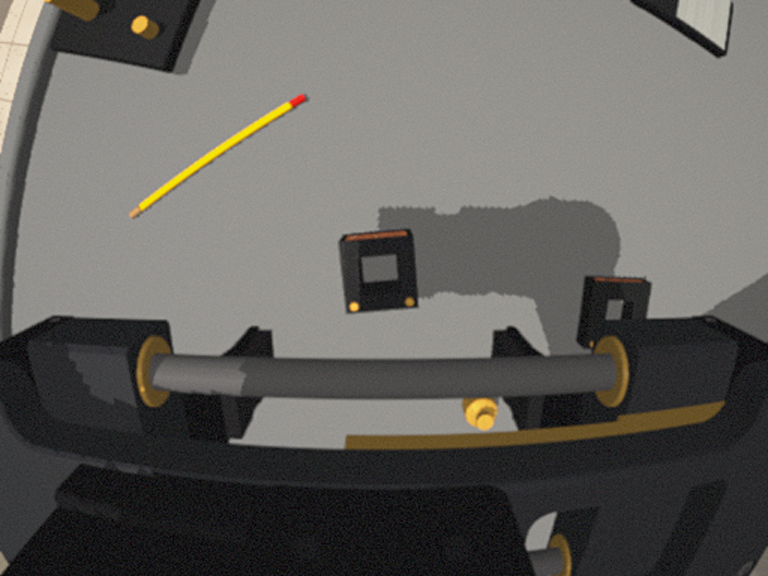

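The wrist view shows the tall coil top at corners (341,242), (412,234), (417,306) and (346,313), with its gold terminals on the lower edge. The wide coil is at (615,312), partly behind the finger.

```bash
python3 - <<'E'
from h import *
w=load('w1');t=load('top0')
im=cv2.cvtColor(cv2.imread('pics/w1.png'),cv2.COLOR_BGR2GRAY)
sub=im[140:215,215:290];m=(sub<70).astype(np.uint8)
n,l,s,_=cv2.connectedComponentsWithStats(m);i=1+np.argmax(s[1:,4]);print(s[i])
cs,_=cv2.findContours((l==i).astype(np.uint8),cv2.RETR_CCOMP,cv2.CHAIN_APPROX_NONE)
for c in cs:
    if len(c)>20: b=cv2.minAreaRect(c);print(len(c),(cv2.boxPoints(b)+[215,140]).round(1).tolist(),b[2])
C=np.array([(341,242),(412,234),(417,306),(346,313)])/1.5
for z in(.044,):
    q=np.array([onz(w,*p,z,True) for p in C]);print(q.round(4),q.mean(0).round(4),[np.linalg.norm(q[i]-q[i-1]).round(4) for i in range(4)])
    e=(q[0]-q[3]+q[1]-q[2]);print('cheek normal is',np.degrees(np.arctan2(*( q[1]-q[0]+q[2]-q[3])[[1,0]])))
# gold terminals two-view height (wrist left pin (354,306); right (409,301)); top crop pins
for a,b in [((354,306),(95,163)),((409,301),(75,107))]:
    print(tri(w,np.array(a)/1.5,t,(98+b[0]/4.15-.4,150+b[1]/4.15-.4),True))
    print(tri(w,np.array(a)/1.5,t,(98+163/4.15 if 0 else 98+[75,107][0]/4.15,150+107/4.15),True)[1])
E
```

```text
[  11   12   53   56 1952]
279 [[225.5, 156.2], [274.4, 151.4], [279.7, 203.8], [230.8, 208.7]] 84.2894058227539
77 [[239.7, 170.2], [264.4, 168.4], [265.7, 186.8], [241.0, 188.6]] 85.91438293457031
[[0.6114 0.3053 0.044 ]
 [0.5655 0.2829 0.044 ]
 [0.5434 0.3317 0.044 ]
 [0.5912 0.3544 0.044 ]] [0.5779 0.3186 0.044 ] [np.float64(0.0531), np.float64(0.051), np.float64(0.0535), np.float64(0.0529)]
cheek normal is -154.29974119672937
(array([ 0.58157553,  0.3941412 , -0.11998027]), np.float64(0.0027309201730925017))
0.0008676653079911857
(array([0.56496438, 0.30776639, 0.14113145]), np.float64(0.002028516347594281))
0.0014235914574138755
```

>>> {"fn": "servo_tool", "kwargs": {"targets": [[0.08,0.02,-0.9,0.09,87],[0.08,0.02,-1.8,0.09,87],[0.08,0.02,-2.7,0.09,87],[0.08,0.02,-3.5,0.09,87],[0.08,0.02,-4,0.09,87]]}}

```text
time_s: 1.82
tcp_pos: [0.5757, 0.3195, 0.0932]
ee_rot: [[0.422, -0.907, -0.003], [-0.907, -0.422, -0.002], [0.0, 0.003, -1.0]]
wrist_force: [-0.3, -0.0, -0.8]
gripper_width: 1.004
gripper_force: 0.0
```

```bash
python3 - <<'E'
from h import *
w=load('w1');t=load('top0')
for a,b in [((354,306),(75,107)),((409,301),(95,163))]:
    print(tri(w,np.array(a)/1.5,t,(98+b[0]/4.15-.4,150+b[1]/4.15-.4),True))
c=snap('wrist','w2');cv2.imwrite('pics/w2b.png',cv2.resize(cv2.imread('pics/w2.png'),(768,576)))
print(r.sense()['tcp_pos'])
E
```

```text
(array([0.58732032, 0.3471092 , 0.04422108]), np.float64(0.000160964092032256))
(array([0.55012546, 0.33059219, 0.04349428]), np.float64(0.0008033670241994234))
[0.57447252 0.31869399 0.09051179]
```

View pics/w2b.png

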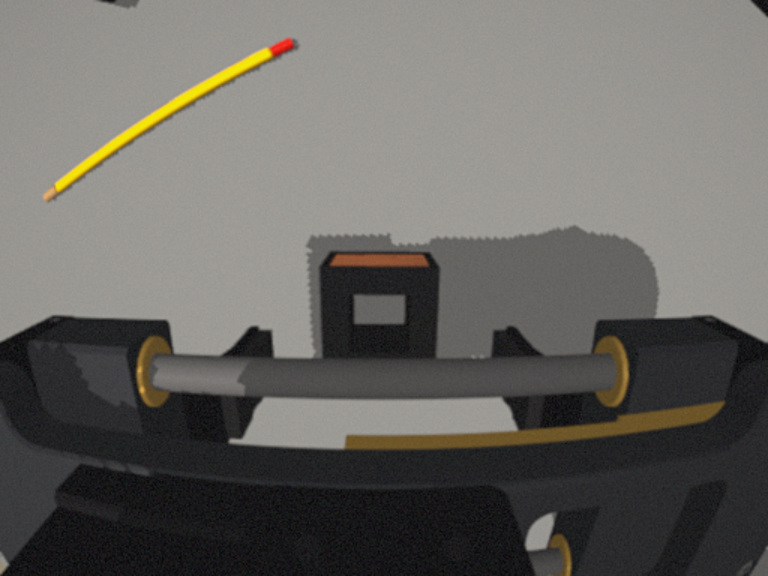

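The coil is square between the fingers, with its edge at rows 255–358 and its hole at (380,310). Two-view height is 44 mm. I go down and grip.

>>> {"fn": "servo_tool", "kwargs": {"targets": [[0.08,0,-0.8,0,87],[0.08,0,-1.5,0,87],[0.08,0,-1.95,0,87],[0.08,0,-1.95,0,87],[0.08,0,-1.95,0,87]]}}

```text
time_s: 2.28
tcp_pos: [0.58, 0.3199, 0.0377]
ee_rot: [[0.422, -0.907, 0.0], [-0.907, -0.422, -0.0], [0.0, -0.0, -1.0]]
wrist_force: [-0.3, -0.6, -0.1]
gripper_width: 1.0
gripper_force: 0.0
```

>>> {"fn": "servo_tool", "kwargs": {"targets": [[0,0,0,0,40],[0,0,0,0,40],[0,0,0,0,40],[0,0,0,0,40],[0,0,0,0,40]]}}

```text
time_s: 2.7
tcp_pos: [0.5805, 0.3192, 0.0378]
ee_rot: [[0.421, -0.907, 0.001], [-0.907, -0.421, 0.001], [-0.0, -0.001, -1.0]]
wrist_force: [0.3, -0.5, -0.4]
gripper_width: 0.707
gripper_force: 0.0
```

>>> {"fn": "servo_tool", "kwargs": {"targets": [[0,0,0,0,40],[0,0,0.5,0,40],[0,0,1,0,40],[0,0,2,0,40],[0,0,3,0,40]]}}

```text
time_s: 3.12
tcp_pos: [0.579, 0.318, 0.1256]
ee_rot: [[0.42, -0.908, -0.004], [-0.908, -0.42, -0.003], [0.001, 0.005, -1.0]]
wrist_force: [0.1, 0.7, -2.9]
gripper_width: 0.619
gripper_force: 30.0
```

```bash
python3 - <<'E'
from h import *
snap('wrist','w3');cv2.imwrite('pics/w3b.png',cv2.resize(cv2.imread('pics/w3.png'),(768,576)))
s=r.sense();print(s['tcp_pos'],s['wrist_force'],s['gripper_width'],s['gripper_force'])
E
```

```text
[0.58298837 0.3203162  0.1343522 ] [2.97727104 0.68659051 3.09150994] 0.6173407501228875 29.98653916467447
```

View pics/w3b.png

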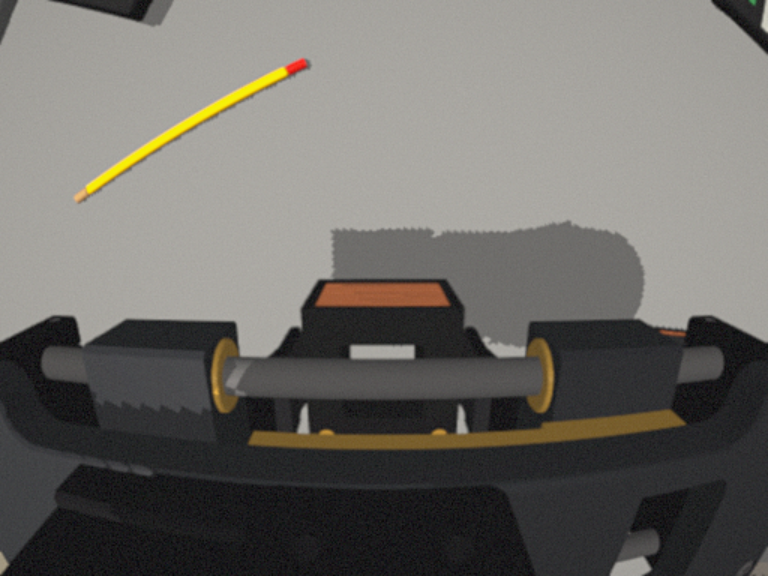

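The tall coil is held, with an opening of 0.62, which is 54 mm. I carry it near the legs and look.

>>> {"fn": "servo_tool", "kwargs": {"targets": [[0,-0.5,0.6,-0.11,40],[0,-1.2,1.2,-0.22,40],[0,-2,1.8,-0.33,40],[0,-2.9,2.2,-0.44,40],[0,-3.8,2.2,-0.55,40]]}}

```text
time_s: 3.58
tcp_pos: [0.5813, 0.2047, 0.1955]
ee_rot: [[-0.12, -0.993, 0.005], [-0.993, 0.12, 0.002], [-0.003, -0.004, -1.0]]
wrist_force: [1.1, 0.6, -3.1]
gripper_width: 0.617
gripper_force: 30.0
```

>>> {"fn": "servo_tool", "kwargs": {"targets": [[0,-0.9,0,-0.1,40],[0,-1.8,0,-0.1,40],[0,-2.7,0,-0.1,40],[0,-3.3,0,-0.1,40],[0,-3.5,0,-0.1,40]]}}

```text
time_s: 4.0
tcp_pos: [0.5793, 0.0972, 0.1921]
ee_rot: [[-0.217, -0.976, -0.002], [-0.976, 0.217, -0.001], [0.001, 0.002, -1.0]]
wrist_force: [-0.5, 0.7, -3.2]
gripper_width: 0.618
gripper_force: 30.0
```

>>> {"fn": "servo_tool", "kwargs": {"targets": [[0,0,0,0,40],[0,0,0,0,40],[0,0,0,0,40],[0,0,0,0,40],[0,0,0,0,40]]}}

```text
time_s: 4.42
tcp_pos: [0.5803, 0.101, 0.1929]
ee_rot: [[-0.213, -0.977, -0.0], [-0.977, 0.213, 0.0], [-0.0, 0.0, -1.0]]
wrist_force: [-0.0, 0.3, -3.4]
gripper_width: 0.616
gripper_force: 30.0
```

```bash
python3 - <<'E'
from h import *
w=load('w3')
snap('wrist','w4');cv2.imwrite('pics/w4b.png',cv2.resize(cv2.imread('pics/w4.png'),(768,576)))
s=r.sense();print(s['tcp_pos'],np.degrees(np.arctan2(-s['ee_rot'][1][1],-s['ee_rot'][0][1])),s['wrist_force'],s['gripper_width'])
c=load('w4')
R=np.array(s['ee_rot']);p=np.array(s['tcp_pos'])
print('cam in tool',R.T@(c['world_from_camera'][:3,3]-p))
E
```

```text
[0.5803233  0.10087466 0.19289525] -12.304856860982278 [ 0.34527424 -0.0518423  -2.53631463] 0.6220782230146807
cam in tool [ 0.06639307 -0.00056754 -0.14584195]
```

View pics/w4b.png

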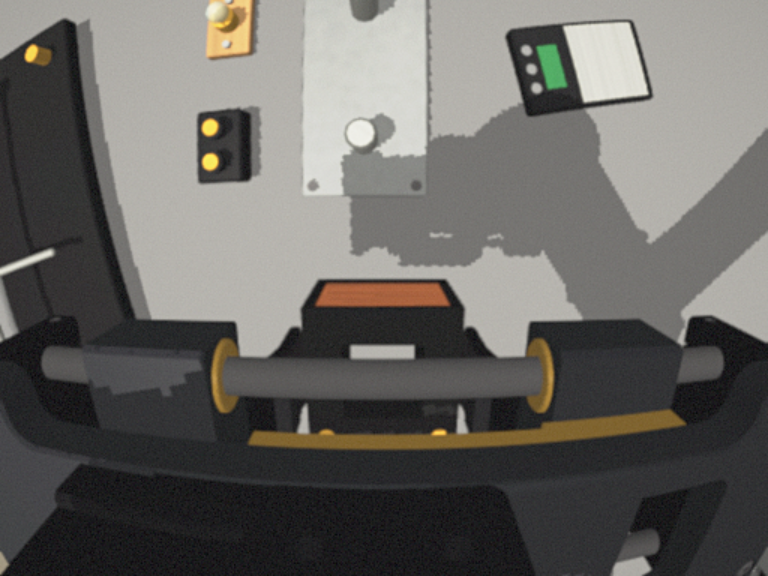

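The view shows the supply-side leg top at (360,132), the core foot's edges running parallel to the tool, the supply block at (223,146), and the coil's top edge in the hand at row 308, columns 303–463.

```bash
python3 - <<'E'
from h import *
from scipy.optimize import brentq
w=load('w4');s=r.sense();R=np.array(s['ee_rot']);p=np.array(s['tcp_pos']);t=load('top0');sd=load('side0')
f=lambda z:np.linalg.norm(onz(w,463/1.5,308/1.5,z,True)-onz(w,303/1.5,308/1.5,z,True))-.054
z=brentq(f,0,.3);m=(onz(w,463/1.5,308/1.5,z,True)+onz(w,303/1.5,308/1.5,z,True))/2
print('coil top z',z,'bottom',z-.044,'front mid in tool',R.T@(m-p))
for zz in (.19,.2,.21,.22): # hole edges and pins in tool frame at assumed top height
    print(zz,[ (R.T@(onz(w,u/1.5,v/1.5,zz,True)-p)).round(4)[:2].tolist() for u,v in((350,346),(414,346),(327,433),(439,433),(303,308),(463,308))])
print('leg1 z.072',onz(w,360/1.5,132/1.5,.072,True).round(4))
print(tri(w,(240,88),t,(361/1.5,270/1.5),True),tri(w,(240,88),sd,(380.5/1.5,264/1.5),True))
pl=[onz(w,u/1.5,v/1.5,.018,True) for u,v in((303,193),(426,195))];print('plate near edge',np.round(pl,4),np.linalg.norm(pl[0]-pl[1]),np.degrees(np.arctan2(*(pl[0]-pl[1])[[1,0]])))
E
```

```text
coil top z 0.19593600501991348 bottom 0.1519360050199135 front mid in tool [ 0.02406373 -0.00027631 -0.0030421 ]
0.19 [[0.0082, -0.0121], [0.0082, 0.0108], [-0.0289, -0.0221], [-0.0289, 0.0217], [0.0223, -0.0284], [0.0223, 0.0279]]
0.2 [[0.0121, -0.0113], [0.0121, 0.0101], [-0.0225, -0.0207], [-0.0225, 0.0202], [0.0253, -0.0265], [0.0253, 0.0259]]
0.21 [[0.016, -0.0105], [0.016, 0.0093], [-0.0161, -0.0192], [-0.0161, 0.0187], [0.0282, -0.0246], [0.0282, 0.024]]
0.22 [[0.0199, -0.0097], [0.0199, 0.0085], [-0.0097, -0.0178], [-0.0097, 0.0172], [0.0312, -0.0228], [0.0312, 0.0221]]
leg1 z.072 [0.5734 0.0051 0.072 ]
(array([0.57407419, 0.0038564 , 0.06749748]), np.float64(0.0017253566043489246)) (array([0.57323055, 0.00447914, 0.06474645]), np.float64(0.0009148643690111277))
plate near edge [[0.6244 0.0324 0.018 ]
 [0.5384 0.0531 0.018 ]] 0.08851964408457615 -13.533065399625885
```

>>> {"fn": "servo_tool", "kwargs": {"targets": [[-0.08,-0.9,0,-0.01,40],[-0.16,-1.8,0,-0.01,40],[-0.24,-2.6,0,-0.01,40],[-0.24,-3.1,0,-0.01,40],[-0.24,-3.31,0,-0.01,40]]}}

```text
time_s: 4.88
tcp_pos: [0.5728, -0.0007, 0.1931]
ee_rot: [[-0.225, -0.974, -0.0], [-0.974, 0.225, -0.0], [0.0, 0.0, -1.0]]
wrist_force: [-0.3, 0.3, -2.5]
gripper_width: 0.618
gripper_force: 30.0
```

>>> {"fn": "servo_tool", "kwargs": {"targets": [[0,0,-0.5,0,40],[0,0,-1.2,0,40],[0,0,-1.8,0,40],[0,0,-2.2,0,40],[0,0,-2.2,0,40]]}}

```text
time_s: 5.3
tcp_pos: [0.5713, 0.0011, 0.124]
ee_rot: [[-0.224, -0.975, -0.006], [-0.975, 0.224, -0.001], [0.002, 0.006, -1.0]]
wrist_force: [-0.3, 0.6, -3.7]
gripper_width: 0.62
gripper_force: 30.0
```

```bash
python3 - <<'E'
from h import *
s=r.sense();print(s['tcp_pos'],np.array(s['ee_rot']).round(3).tolist(),s['wrist_force'])
w=snap('wrist','w5');d=snap('side','s5');t=snap('top','t5')
k=lambda n,a,b,c,e:cv2.resize(cv2.imread(f'pics/{n}.png')[a:b,c:e],(400,300),interpolation=cv2.INTER_CUBIC)
p=np.array(s['tcp_pos'])
u,v=map(int,proj(d,p));print(u,v);A=k('s5',v-50,v+70,u-80,u+80)
u,v=map(int,proj(t,p));print(u,v);B=k('t5',v-60,v+60,u-80,u+80)
C=cv2.resize(cv2.imread('pics/w5.png')[100:300,100:400],(400,267))
cv2.imwrite('pics/m5.png',np.vstack([np.hstack([A,B]),np.hstack([C,C*0])]))
E
```

```text
[0.57130493 0.00110262 0.12400349] [[-0.224, -0.975, -0.006], [-0.975, 0.224, -0.001], [0.002, 0.006, -1.0]] [-0.25177986  0.55291681 -3.67711999]
253 161
240 176
```

View pics/m5.png

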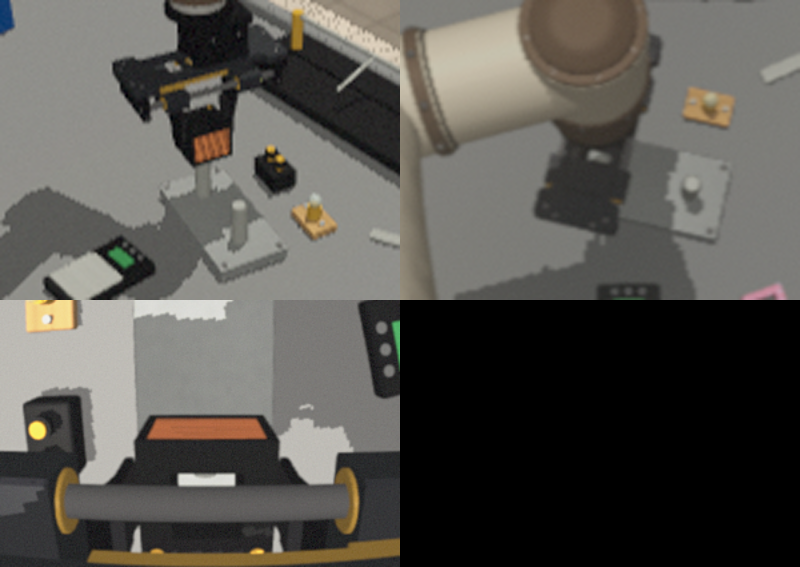

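The side view shows the coil straight above the supply-side leg, and the wrist view shows the bright leg top inside the hole. I lower it.

>>> {"fn": "servo_tool", "kwargs": {"targets": [[0,0,-0.3,0,40],[0,0,-0.6,0,40],[0,0,-0.9,0,40],[0,0,-1.1,0,40],[0,0,-1.1,0,40]]}}

```text
time_s: 5.87
tcp_pos: [0.5717, 0.0004, 0.092]
ee_rot: [[-0.225, -0.974, -0.004], [-0.974, 0.225, -0.001], [0.002, 0.004, -1.0]]
wrist_force: [-0.4, 0.9, -3.2]
gripper_width: 0.618
gripper_force: 30.0
```

>>> {"fn": "servo_tool", "kwargs": {"targets": [[0,0,-0.2,0,40],[0,0,-0.4,0,40],[0,0,-0.6,0,40],[0,0,-0.8,0,40],[0,0,-0.8,0,40]]}}

```text
time_s: 6.28
tcp_pos: [0.5721, 0.0004, 0.0685]
ee_rot: [[-0.225, -0.974, -0.003], [-0.974, 0.225, -0.0], [0.001, 0.003, -1.0]]
wrist_force: [0.5, 0.7, -4.1]
gripper_width: 0.614
gripper_force: 30.0
```

>>> {"fn": "servo_tool", "kwargs": {"targets": [[0,0,-0.1,0,40],[0,0,-0.2,0,40],[0,0,-0.3,0,40],[0,0,-0.35,0,40],[0,0,-0.35,0,40]]}}

```text
time_s: 6.7
tcp_pos: [0.5729, 0.0006, 0.0591]
ee_rot: [[-0.224, -0.975, -0.001], [-0.975, 0.224, -0.0], [0.0, 0.001, -1.0]]
wrist_force: [-0.7, -0.6, -3.3]
gripper_width: 0.619
gripper_force: 30.0
```

>>> {"fn": "servo_tool", "kwargs": {"targets": [[0,0,-0.05,0,40],[0,0,-0.1,0,40],[0,0,-0.15,0,40],[0,0,-0.15,0,40],[0,0,-0.15,0,40]]}}

```text
time_s: 7.12
tcp_pos: [0.5733, 0.0007, 0.0555]
ee_rot: [[-0.224, -0.975, 0.001], [-0.975, 0.224, 0.0], [-0.0, -0.0, -1.0]]
wrist_force: [-1.5, 0.1, 1.5]
gripper_width: 0.618
gripper_force: 30.0
```

Contact: the force rose from −3.3 to +1.5 N at the expected height. I release and rise.

>>> {"fn": "servo_tool", "kwargs": {"targets": [[0,0,0,0,80],[0,0,0,0,80],[0,0,0,0,80],[0,0,0,0,80],[0,0,0.3,0,80]]}}

```text
time_s: 7.53
tcp_pos: [0.5719, 0.0004, 0.0628]
ee_rot: [[-0.225, -0.974, -0.004], [-0.974, 0.225, -0.001], [0.001, 0.003, -1.0]]
wrist_force: [-0.5, -0.1, -0.4]
gripper_width: 0.877
gripper_force: 0.0
```

>>> {"fn": "servo_tool", "kwargs": {"targets": [[0,0,0.8,0,87],[0,0,1.7,0,87],[0,0,2.6,0,87],[0,0,3.5,0,87],[0,0,4,0,87]]}}

```text
time_s: 7.95
tcp_pos: [0.5746, 0.0007, 0.1885]
ee_rot: [[-0.223, -0.975, 0.006], [-0.975, 0.223, 0.001], [-0.002, -0.006, -1.0]]
wrist_force: [0.8, -0.7, 0.2]
gripper_width: 0.994
gripper_force: 0.0
```

>>> {"fn": "servo_tool", "kwargs": {"targets": [[-0.8,1,0,0.08,87],[-1.6,2,0,0.16,87],[-2.4,3,0,0.24,87],[-3.2,4,0,0.32,87],[-3.8,5,0,0.42,87]]}}

```text
time_s: 8.37
tcp_pos: [0.4573, 0.1514, 0.1849]
ee_rot: [[0.197, -0.981, 0.0], [-0.981, -0.197, 0.001], [-0.0, -0.001, -1.0]]
wrist_force: [0.2, 0.7, -0.6]
gripper_width: 1.001
gripper_force: 0.0
```

>>> {"fn": "servo_tool", "kwargs": {"targets": [[-0.7,1,0,0,87],[-1.4,2,0,0,87],[-2.1,3,0,0,87],[-2.8,3.8,0,0,87],[-3.2,4.4,0,0,87]]}}

```text
time_s: 8.78
tcp_pos: [0.3614, 0.2843, 0.185]
ee_rot: [[0.195, -0.981, 0.001], [-0.981, -0.195, 0.001], [-0.001, -0.001, -1.0]]
wrist_force: [0.6, 0.5, -0.3]
gripper_width: 0.997
gripper_force: 0.0
```

>>> {"fn": "servo_tool", "kwargs": {"targets": [[0,0,0,0,87],[0,0,0,0,87],[0,0,0,0,87],[0,0,0,0,87],[0,0,0,0,87]]}}

```text
time_s: 9.2
tcp_pos: [0.3636, 0.2819, 0.1841]
ee_rot: [[0.191, -0.982, -0.0], [-0.982, -0.191, -0.0], [0.0, 0.0, -1.0]]
wrist_force: [-0.4, -0.3, 0.2]
gripper_width: 0.999
gripper_force: 0.0
```

```bash
python3 - <<'E'
from h import *
snap('wrist','w6');snap('top','t6');snap('side','s6');s=r.sense();print(s['tcp_pos'],np.degrees(np.arctan2(-s['ee_rot'][1][1],-s['ee_rot'][0][1])),s['joints'])
cv2.imwrite('pics/m6.png',np.vstack([np.hstack([cv2.resize(cv2.imread('pics/w6.png'),(400,300)),cv2.resize(cv2.imread('pics/t6.png')[140:245,190:330],(400,300),interpolation=cv2.INTER_CUBIC)]),np.hstack([cv2.resize(cv2.imread('pics/s6.png')[150:240,220:340],(400,300),interpolation=cv2.INTER_CUBIC),cv2.resize(cv2.imread('pics/w6.png')[140:260,180:340],(400,300),interpolation=cv2.INTER_CUBIC)])]))
E
```

```text
[0.36349044 0.28208582 0.18401566] 11.033772075110498 [ 5.81352424e+01  8.98598087e+00 -2.65382216e+01 -1.56755937e-03
 -5.44865358e+01 -4.71005591e+01]
```

View pics/m6.png

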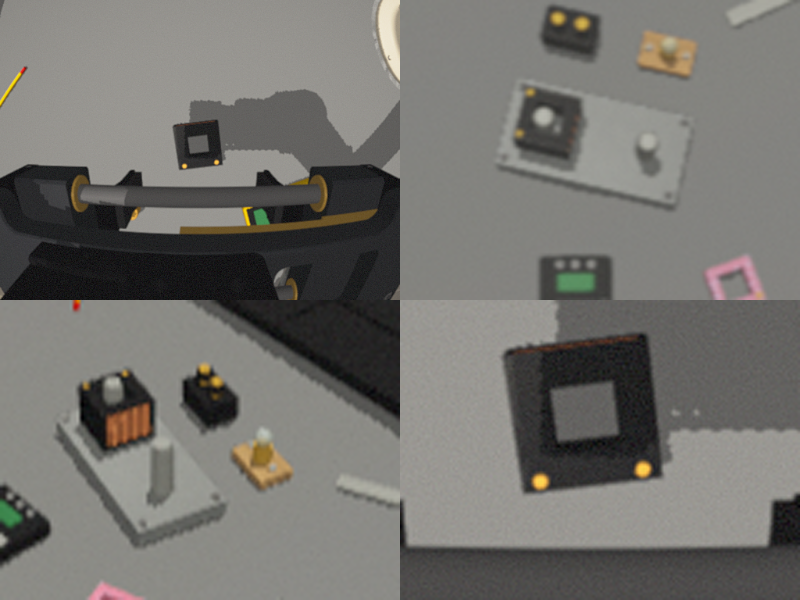

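The tall coil is seated on the supply-side leg. The wide coil's top corners in the enlarged wrist crop are about (506,355), (646,335), (661,476) and (524,492).

```bash
cat >> h.py <<'E'
def box(c,C,z,s):
    q=np.array([onz(c,u,v,z,True) for u,v in C])
    a=q[1]-q[0]+q[2]-q[3];b=q[3]-q[0]+q[2]-q[1]
    ang=lambda v:(np.degrees(np.arctan2(v[1],v[0]))+90)%180-90
    p=np.array(s['tcp_pos'])
    print('centre',q.mean(0).round(4),'sides',[float(np.linalg.norm(q[i]-q[i-1]).round(4)) for i in range(4)],'yaw',ang(a).round(1),(ang(b)+90+90)%180-90,'tool',ang(np.array(s['ee_rot'])[:,1]).round(1),'shift mm',((q.mean(0)-p)*1000).round(1))
def quad(n,x0,y0,x1,y1,th=70):
    im=cv2.cvtColor(cv2.imread(f'pics/{n}.png'),cv2.COLOR_BGR2GRAY)[y0:y1,x0:x1]
    _,l,s,_=cv2.connectedComponentsWithStats((im<th).astype(np.uint8));i=1+np.argmax(s[1:,4])
    cs,_=cv2.findContours((l==i).astype(np.uint8),cv2.RETR_EXTERNAL,cv2.CHAIN_APPROX_NONE);c=max(cs,key=len)
    return (cv2.boxPoints(cv2.minAreaRect(c))+[x0,y0]).round(1).tolist()
E
python3 - <<'E'
from h import *
s=r.sense();w=load('w6');t=load('top0')
box(w,[(180+u/2.5-.3,140+v/2.5-.3) for u,v in((106,55),(246,35),(261,176),(124,192))],.02,s)
for a,b in[((140,182),(322,105)),((242,169),(337,174))]:
    print(tri(w,(180+a[0]/2.5-.3,140+a[1]/2.5-.3),t,(136-30+(b[0]-249)/4.15-.4,258-30+b[1]/4.15-.4),True))
E
```

```text
centre [0.3649 0.2856 0.02  ] sides [0.0611, 0.0595, 0.0623, 0.0606] yaw 18.6 17.610723339934168 tool 11.0 shift mm [   1.4    3.6 -164. ]
(array([0.37849632, 0.32232471, 0.00804864]), np.float64(0.0003579892880714368))
(array([0.33472158, 0.30596718, 0.01498784]), np.float64(0.001016973316752224))
```

>>> {"fn": "servo_tool", "kwargs": {"targets": [[0.05,0.12,-0.8,0.12,87],[0.05,0.12,-1.7,0.124,87],[0.05,0.12,-2.6,0.124,87],[0.05,0.12,-3.4,0.124,87],[0.05,0.12,-4,0.124,87]]}}

```text
time_s: 9.77
tcp_pos: [0.3644, 0.2852, 0.0622]
ee_rot: [[0.312, -0.95, -0.001], [-0.95, -0.312, -0.002], [0.001, 0.002, -1.0]]
wrist_force: [-0.7, -0.2, 0.1]
gripper_width: 0.999
gripper_force: 0.0
```

>>> {"fn": "servo_tool", "kwargs": {"targets": [[0,0,-0.5,0,87],[0,0,-1,0,87],[0,0,-1.43,0,87],[0,0,-1.43,0,80],[0,0,-1.43,0,50]]}}

```text
time_s: 10.18
tcp_pos: [0.3647, 0.2858, 0.0208]
ee_rot: [[0.312, -0.95, -0.001], [-0.95, -0.312, -0.002], [0.001, 0.001, -1.0]]
wrist_force: [0.4, -0.0, 0.9]
gripper_width: 0.918
gripper_force: 0.0
```

>>> {"fn": "servo_tool", "kwargs": {"targets": [[0,0,0,0,50],[0,0,0,0,50],[0,0,0,0,50],[0,0,0,0,50],[0,0,0,0,50]]}}

```text
time_s: 10.6
tcp_pos: [0.3648, 0.2866, 0.022]
ee_rot: [[0.313, -0.95, 0.001], [-0.95, -0.313, 0.001], [-0.001, -0.001, -1.0]]
wrist_force: [-1.1, -0.1, 6.5]
gripper_width: 0.707
gripper_force: 30.0
```

>>> {"fn": "servo_tool", "kwargs": {"targets": [[0,0,0.6,0,50],[0,0,1.5,0,50],[0,0,2.6,0,50],[0.3,-0.4,3.7,-0.1,50],[0.9,-1.2,4.6,-0.2,50]]}}

```text
time_s: 11.02
tcp_pos: [0.3914, 0.2516, 0.1614]
ee_rot: [[0.117, -0.993, 0.002], [-0.993, -0.117, 0.002], [-0.002, -0.002, -1.0]]
wrist_force: [0.5, 0.5, -2.8]
gripper_width: 0.711
gripper_force: 30.0
```

>>> {"fn": "servo_tool", "kwargs": {"targets": [[0.7,-1,0.6,-0.1,50],[1.4,-2,1,-0.2,50],[2.1,-3,1,-0.3,50],[2.8,-4,1,-0.345,50],[3.5,-5,1,-0.345,50]]}}

```text
time_s: 11.43
tcp_pos: [0.4967, 0.0986, 0.189]
ee_rot: [[-0.227, -0.974, -0.0], [-0.974, 0.227, 0.001], [-0.001, 0.001, -1.0]]
wrist_force: [1.0, 1.8, -3.6]
gripper_width: 0.708
gripper_force: 30.0
```

>>> {"fn": "servo_tool", "kwargs": {"targets": [[0.8,-1.1,0,0,50],[1.5,-2,0,0,50],[2.1,-2.8,0,0,50],[2.4,-3.3,0,0,50],[2.5,-3.4,0,0,50]]}}

```text
time_s: 11.85
tcp_pos: [0.5721, -0.0043, 0.1878]
ee_rot: [[-0.229, -0.973, -0.002], [-0.973, 0.229, -0.0], [0.001, 0.002, -1.0]]
wrist_force: [-0.3, 0.4, -3.7]
gripper_width: 0.707
gripper_force: 30.0
```

>>> {"fn": "servo_tool", "kwargs": {"targets": [[0,0,0,0,50],[0,0,0,0,50],[0,0,0,0,50],[0,0,0,0,50],[0,0,0,0,50]]}}

```text
time_s: 12.27
tcp_pos: [0.5712, -0.0008, 0.1894]
ee_rot: [[-0.224, -0.975, 0.0], [-0.975, 0.224, 0.0], [-0.0, -0.0, -1.0]]
wrist_force: [0.6, 0.2, -1.6]
gripper_width: 0.711
gripper_force: 30.0
```

```bash
python3 - <<'E'
from h import *
snap('wrist','w7');s=r.sense();print(s['tcp_pos'],np.array(s['ee_rot']).round(3)[:,1],s['gripper_width'],s['wrist_force'])
cv2.imwrite('pics/w7b.png',cv2.resize(cv2.imread('pics/w7.png'),(768,576),interpolation=cv2.INTER_CUBIC))
E
```

```text
[ 0.57127771 -0.00087654  0.18937672] [-0.975  0.224 -0.   ] 0.7116613112913712 [ 0.15843821 -0.12377077 -2.05998412]
```

View pics/w7b.png

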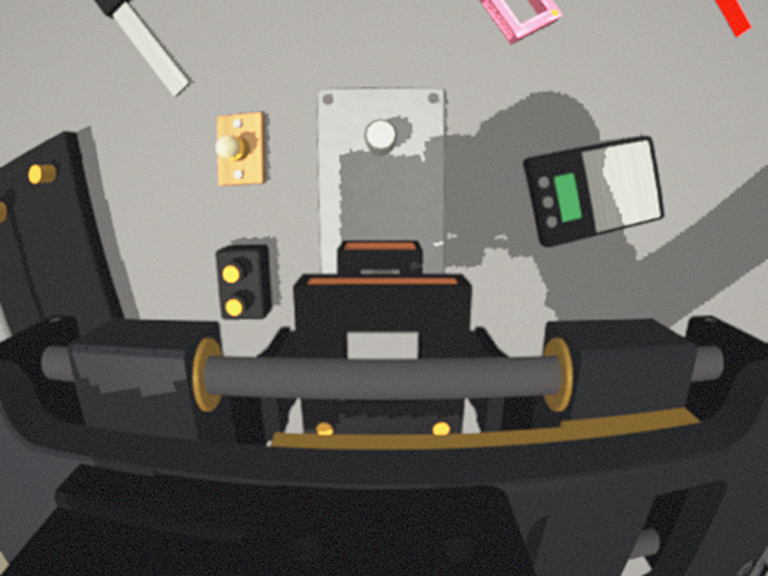

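The lamp-side leg top is at (380,132). The held wide coil's front top edge is at row 284, columns 295–471, with pins at (325,430) and (441,430).

```bash
cat >> h.py <<'E'
from scipy.optimize import brentq
def held(w,s,l,rr,wid,half):
    R=np.array(s['ee_rot']);p=np.array(s['tcp_pos'])
    f=lambda z:np.linalg.norm(onz(w,*rr,z,True)-onz(w,*l,z,True))-wid
    z=brentq(f,0,.35);m=(onz(w,*l,z,True)+onz(w,*rr,z,True))/2
    q=R.T@(m-p);print('held top rel TCP',round(z-p[2],4),'mid in tool',q.round(4),'-> centre x',round(q[0]-half,4))
E
python3 - <<'E'
from h import *
s=r.sense();w=load('w7');t=load('top0');sd=load('side0');w6=load('w6')
R=np.array(s['ee_rot']);p=np.array(s['tcp_pos'])
held(w,s,(295/1.5,284/1.5),(471/1.5,284/1.5),.062,.031)
pins6=np.mean([onz(w6,180+u/2.5-.3,140+v/2.5-.3,.02,True) for u,v in((140,182),(242,169))],0);print('pin off',np.linalg.norm(pins6[:2]-[.3649,.2856]))
for z in(.185,.19,.195): print(z,(R.T@((onz(w,325/1.5,430/1.5,z,True)+onz(w,441/1.5,430/1.5,z,True))/2-p)).round(4),(R.T@(onz(w,383/1.5,284/1.5,z,True)-p)).round(4))
L=(380/1.5,132/1.5);print(onz(w,*L,.072,True),tri(w,L,t,(415/1.5,284/1.5),True),tri(w,L,sd,(403.5/1.5,292/1.5),True))
c4=load('t6')
E
```

```text
held top rel TCP -0.005 mid in tool [ 0.0305 -0.0002  0.005 ] -> centre x -0.0005
pin off 0.02688148187964686
0.185 [-0.0284 -0.0001  0.0044] [ 0.0306 -0.0002  0.0044]
0.19 [-0.0253 -0.0001 -0.0006] [ 0.0318 -0.0002 -0.0006]
0.195 [-0.0221 -0.0001 -0.0056] [ 0.033  -0.0002 -0.0056]
[ 0.55189539 -0.09350976  0.072     ] (array([ 0.55163743, -0.09394866,  0.06337964]), np.float64(0.0009555527366175402)) (array([ 0.5518594 , -0.09444051,  0.06401891]), np.float64(0.0002898072751128789))
```

>>> {"fn": "servo_tool", "kwargs": {"targets": [[-0.2,-0.9,0,0,50],[-0.4,-1.8,0,0,50],[-0.6,-2.6,-0.2,0,50],[-0.65,-3.09,-0.6,0,50],[-0.65,-3.09,-1.2,0,50]]}}

```text
time_s: 12.73
tcp_pos: [0.5526, -0.0963, 0.1547]
ee_rot: [[-0.227, -0.974, 0.004], [-0.974, 0.227, -0.0], [-0.001, -0.004, -1.0]]
wrist_force: [0.7, 0.7, -3.1]
gripper_width: 0.709
gripper_force: 30.0
```

>>> {"fn": "servo_tool", "kwargs": {"targets": [[0,0,-0.6,0,50],[0,0,-1.2,0,50],[0,0,-1.6,0,50],[0,0,-1.6,0,50],[0,0,-1.6,0,50]]}}

```text
time_s: 13.15
tcp_pos: [0.552, -0.0942, 0.105]
ee_rot: [[-0.224, -0.975, -0.001], [-0.975, 0.224, -0.0], [0.001, 0.001, -1.0]]
wrist_force: [0.9, 0.3, -1.9]
gripper_width: 0.712
gripper_force: 30.0
```

```bash
python3 - <<'E'
from h import *
s=r.sense();print(s['tcp_pos'],s['wrist_force']);p=np.array(s['tcp_pos'])
w=snap('wrist','w8');d=snap('side','s8')
u,v=map(int,proj(d,p))
A=cv2.resize(cv2.imread('pics/s8.png')[v-40:v+50,u-60:u+60],(400,300),interpolation=cv2.INTER_CUBIC)
C=cv2.resize(cv2.imread('pics/w8.png')[150:300,156:356],(400,300),interpolation=cv2.INTER_CUBIC)
cv2.imwrite('pics/m8.png',np.hstack([A,C]))
E
```

```text
[ 0.55199801 -0.0941598   0.10500258] [ 0.92915074  0.30782279 -1.90672955]
```

View pics/m8.png

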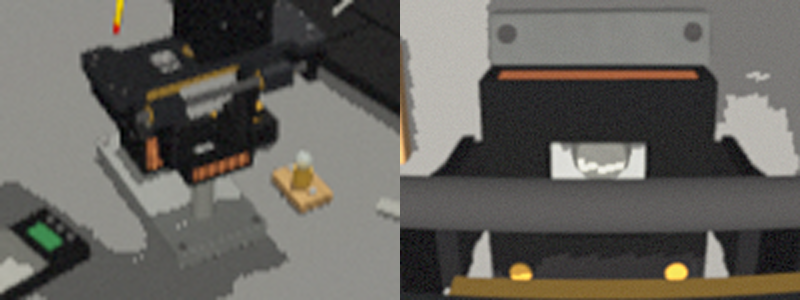

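The leg top shows centred in the hole at crop (600,158), and the side view agrees. I lower the coil.

>>> {"fn": "servo_tool", "kwargs": {"targets": [[0,0,-0.35,0,50],[0,0,-0.7,0,50],[0,0,-1.1,0,50],[0,0,-1.5,0,50],[0,0,-1.75,0,50]]}}

```text
time_s: 13.67
tcp_pos: [0.5511, -0.0944, 0.0508]
ee_rot: [[-0.225, -0.974, -0.002], [-0.974, 0.225, 0.0], [0.0, 0.002, -1.0]]
wrist_force: [0.3, 0.7, -2.4]
gripper_width: 0.709
gripper_force: 30.0
```

>>> {"fn": "servo_tool", "kwargs": {"targets": [[0,0,-0.15,0,50],[0,0,-0.3,0,50],[0,0,-0.4,0,50],[0,0,-0.45,0,50],[0,0,-0.45,0,50]]}}

```text
time_s: 14.08
tcp_pos: [0.5523, -0.0944, 0.04]
ee_rot: [[-0.225, -0.974, 0.001], [-0.974, 0.225, -0.0], [0.0, -0.001, -1.0]]
wrist_force: [-2.6, 0.1, 2.5]
gripper_width: 0.709
gripper_force: 30.0
```

>>> {"fn": "servo_tool", "kwargs": {"targets": [[0,0,0,0,83],[0,0,0,0,83],[0,0,0,0,83],[0,0,0,0,83],[0,0,0.3,0,83]]}}

```text
time_s: 14.5
tcp_pos: [0.551, -0.0945, 0.047]
ee_rot: [[-0.225, -0.974, -0.003], [-0.974, 0.225, -0.0], [0.001, 0.003, -1.0]]
wrist_force: [-1.3, -0.4, -0.5]
gripper_width: 0.935
gripper_force: 0.0
```

>>> {"fn": "servo_tool", "kwargs": {"targets": [[0,0,0.8,0,87],[0,0,1.7,0,87],[0,0,2.7,0,87],[0,0,3.7,0,87],[-0.4,-0.5,4.5,0,87]]}}

```text
time_s: 14.92
tcp_pos: [0.5425, -0.1084, 0.1865]
ee_rot: [[-0.222, -0.975, 0.005], [-0.975, 0.222, -0.0], [-0.001, -0.005, -1.0]]
wrist_force: [0.9, -0.8, 1.1]
gripper_width: 0.998
gripper_force: 0.0
```

>>> {"fn": "servo_tool", "kwargs": {"targets": [[-0.8,-0.9,0,0,87],[-1.6,-1.8,0,0,87],[-2.4,-2.7,0,0,87],[-3.2,-3.6,0,0,87],[-3.9,-4.5,0,0,87]]}}

```text
time_s: 15.33
tcp_pos: [0.4215, -0.2453, 0.1841]
ee_rot: [[-0.225, -0.974, 0.001], [-0.974, 0.225, -0.0], [-0.0, -0.001, -1.0]]
wrist_force: [1.0, -0.6, -0.1]
gripper_width: 0.998
gripper_force: 0.0
```

>>> {"fn": "servo_tool", "kwargs": {"targets": [[-0.6,-0.6,0,0,87],[-0.87,-0.87,0,0,87],[-0.87,-0.87,0,0,87],[-0.87,-0.87,0,0,87],[-0.87,-0.87,0,0,87]]}}

```text
time_s: 15.75
tcp_pos: [0.3978, -0.2702, 0.1835]
ee_rot: [[-0.224, -0.975, 0.001], [-0.975, 0.224, -0.0], [0.0, -0.001, -1.0]]
wrist_force: [1.2, 0.1, 0.1]
gripper_width: 1.004
gripper_force: 0.0
```

```bash
python3 - <<'E'
from h import *
snap('wrist','w9');snap('top','t9');snap('side','s9');s=r.sense();print(s['tcp_pos'],np.degrees(np.arctan2(-s['ee_rot'][1][1],-s['ee_rot'][0][1])),s['joints'])
cv2.imwrite('pics/m9.png',np.vstack([np.hstack([cv2.resize(cv2.imread('pics/w9.png'),(400,300)),cv2.resize(cv2.imread('pics/t9.png')[140:245,190:330],(400,300),interpolation=cv2.INTER_CUBIC)]),np.hstack([cv2.resize(cv2.imread('pics/s9.png')[150:240,220:340],(400,300),interpolation=cv2.INTER_CUBIC),cv2.resize(cv2.imread('pics/w9.png')[120:240,180:340],(400,300),interpolation=cv2.INTER_CUBIC)])]))
E
```

```text
[ 0.39788583 -0.26987599  0.18317016] -12.912389285411983 [-1.47354693e+01  1.10425237e+01 -2.40357137e+01 -1.21443887e-03
 -5.49100666e+01  1.82377808e+00]
```

View pics/m9.png

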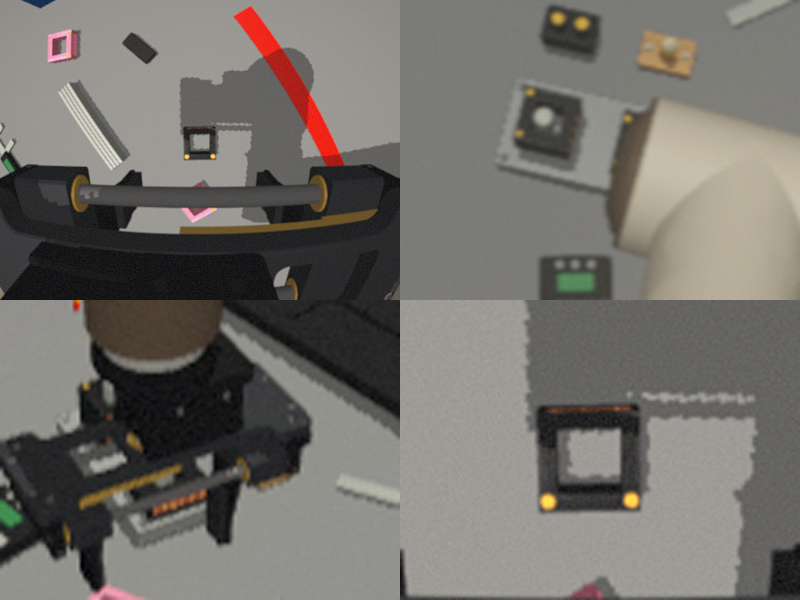

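The narrow coil lies at enlarged crop corners (539,411), (639,408), (640,509) and (540,511), black with copper, nearly square to the tool. The pink part is at (198,205) in the small wrist view, about 90 mm away and clear of the fingers.

```bash
python3 - <<'E'
from h import *
s=r.sense();w=load('w9');t=load('top0')
box(w,[(180+u/2.5-.3,120+v/2.5-.3) for u,v in((139,111),(239,108),(240,209),(140,211))],.02,s)
for a,b in[((148,201),(603,95)),((231,199),(593,148))]:
    print(tri(w,(180+a[0]/2.5-.3,120+a[1]/2.5-.3),t,(340-30+(b[0]-498)/4.15-.4,249-30+b[1]/4.15-.4),True))
E
```

```text
centre [ 0.3981 -0.269   0.02  ] sides [0.0438, 0.0421, 0.0442, 0.0434] yaw -11.4 -12.337964248797277 tool -12.9 shift mm [   0.3    0.9 -163.2]
(array([ 0.41865452, -0.25554286,  0.02055155]), np.float64(0.0018090713388633933))
(array([ 0.38389283, -0.24823917,  0.0195035 ]), np.float64(0.0011386925140709945))
```

>>> {"fn": "servo_tool", "kwargs": {"targets": [[0.01,0.03,-0.9,0.015,87],[0.01,0.03,-1.8,0.015,87],[0.01,0.03,-2.7,0.015,87],[0.01,0.03,-3.5,0.015,80],[0.01,0.03,-4.2,0.015,70]]}}

```text
time_s: 16.32
tcp_pos: [0.3975, -0.2689, 0.0556]
ee_rot: [[-0.209, -0.978, -0.001], [-0.978, 0.209, 0.0], [-0.0, 0.001, -1.0]]
wrist_force: [0.3, -1.2, -0.3]
gripper_width: 0.92
gripper_force: 0.0
```

>>> {"fn": "servo_tool", "kwargs": {"targets": [[0,0,-0.5,0,70],[0,0,-1,0,70],[0,0,-1.16,0,70],[0,0,-1.16,0,60],[0,0,-1.16,0,30]]}}

```text
time_s: 16.73
tcp_pos: [0.398, -0.2695, 0.0226]
ee_rot: [[-0.209, -0.978, 0.0], [-0.978, 0.209, -0.0], [0.0, -0.0, -1.0]]
wrist_force: [-0.1, 0.2, 0.7]
gripper_width: 0.727
gripper_force: 0.0
```

>>> {"fn": "servo_tool", "kwargs": {"targets": [[0,0,0,0,30],[0,0,0,0,30],[0,0,0,0,30],[0,0,0,0,30],[0,0,0,0,30]]}}

```text
time_s: 17.15
tcp_pos: [0.3978, -0.2698, 0.0232]
ee_rot: [[-0.21, -0.978, 0.001], [-0.978, 0.21, -0.0], [0.0, -0.001, -1.0]]
wrist_force: [0.1, 0.3, 5.7]
gripper_width: 0.502
gripper_force: 30.0
```

>>> {"fn": "servo_tool", "kwargs": {"targets": [[0,0,0.5,0,30],[0,0,1.4,0,30],[0,0,2.4,0,30],[0,0,3.4,0,30],[0.3,0.35,4.4,0,30]]}}

```text
time_s: 17.57
tcp_pos: [0.4044, -0.2594, 0.1552]
ee_rot: [[-0.213, -0.977, -0.002], [-0.977, 0.213, 0.001], [-0.0, 0.002, -1.0]]
wrist_force: [0.6, -0.9, -2.1]
gripper_width: 0.505
gripper_force: 30.0
```

>>> {"fn": "servo_tool", "kwargs": {"targets": [[0.7,0.8,0.5,-0.015,30],[1.5,1.7,0.5,-0.015,30],[2.3,2.6,0.5,-0.015,30],[3.1,3.5,0.5,-0.015,30],[3.9,4.4,0.5,-0.015,30]]}}

```text
time_s: 17.98
tcp_pos: [0.5236, -0.1257, 0.1693]
ee_rot: [[-0.226, -0.974, -0.0], [-0.974, 0.226, 0.0], [-0.0, 0.0, -1.0]]
wrist_force: [0.0, -0.8, -0.8]
gripper_width: 0.504
gripper_force: 30.0
```

>>> {"fn": "servo_tool", "kwargs": {"targets": [[0.6,0.7,0,0,30],[0.94,1.11,0,0,30],[0.94,1.11,-0.3,0,30],[0.94,1.11,-0.6,0,30],[0.94,1.11,-0.6,0,30]]}}

```text
time_s: 18.4
tcp_pos: [0.5486, -0.0944, 0.1484]
ee_rot: [[-0.227, -0.974, -0.007], [-0.974, 0.227, 0.0], [0.001, 0.007, -1.0]]
wrist_force: [-0.4, -0.4, -2.5]
gripper_width: 0.504
gripper_force: 30.0
```

>>> {"fn": "servo_tool", "kwargs": {"targets": [[0,0,-0.4,0,30],[0,0,-0.9,0,30],[0,0,-1.4,0,30],[0,0,-1.6,0,30],[0,0,-1.6,0,30]]}}

```text
time_s: 18.82
tcp_pos: [0.5494, -0.0949, 0.1016]
ee_rot: [[-0.227, -0.974, -0.005], [-0.974, 0.227, -0.0], [0.001, 0.005, -1.0]]
wrist_force: [0.0, -0.2, -2.3]
gripper_width: 0.498
gripper_force: 30.0
```

```bash
python3 - <<'E'
from h import *
s=r.sense();print(s['tcp_pos'],s['wrist_force']);p=np.array(s['tcp_pos'])
w=snap('wrist','wa');d=snap('side','sa')
u,v=map(int,proj(d,p))
A=cv2.resize(cv2.imread('pics/sa.png')[v-40:v+50,u-60:u+60],(400,300),interpolation=cv2.INTER_CUBIC)
C=cv2.resize(cv2.imread('pics/wa.png')[150:300,156:356],(400,300),interpolation=cv2.INTER_CUBIC)
cv2.imwrite('pics/ma.png',np.hstack([A,C]))
E
```

```text
[ 0.54935527 -0.09494603  0.10162966] [ 0.01047607 -0.23221094 -2.27424502]
```

View pics/ma.png

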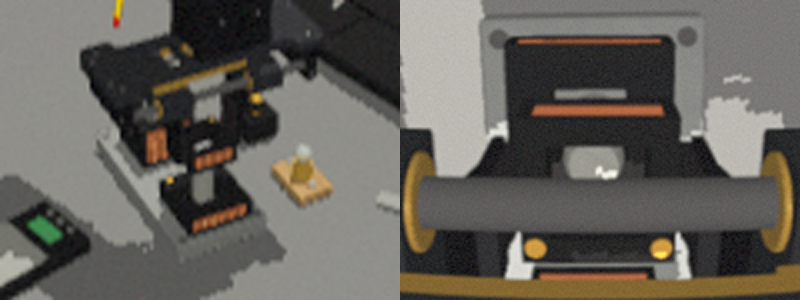

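The leg top is inside the hole at crop (595,160), and the wide coil lies flat below. I lower the narrow coil.

>>> {"fn": "servo_tool", "kwargs": {"targets": [[0.04,0.02,-0.2,0,30],[0.04,0.02,-0.45,0,30],[0.04,0.02,-0.7,0,30],[0.04,0.02,-0.95,0,30],[0.04,0.02,-1.05,0,30]]}}

```text
time_s: 19.33
tcp_pos: [0.5518, -0.0932, 0.0703]
ee_rot: [[-0.225, -0.974, -0.003], [-0.974, 0.225, 0.0], [0.001, 0.002, -1.0]]
wrist_force: [0.6, 0.2, -1.7]
gripper_width: 0.505
gripper_force: 30.0
```

>>> {"fn": "servo_tool", "kwargs": {"targets": [[0,0,-0.1,0,30],[0,0,-0.2,0,30],[0,0,-0.27,0,30],[0,0,-0.32,0,30],[0,0,-0.32,0,30]]}}

```text
time_s: 19.75
tcp_pos: [0.5526, -0.0932, 0.062]
ee_rot: [[-0.225, -0.974, -0.0], [-0.974, 0.225, 0.0], [0.0, 0.0, -1.0]]
wrist_force: [0.2, 0.3, -2.4]
gripper_width: 0.498
gripper_force: 30.0
```

>>> {"fn": "servo_tool", "kwargs": {"targets": [[0,0,-0.05,0,30],[0,0,-0.08,0,30],[0,0,-0.1,0,30],[0,0,-0.1,0,30],[0,0,-0.1,0,30]]}}

```text
time_s: 20.17
tcp_pos: [0.5531, -0.0932, 0.0612]
ee_rot: [[-0.224, -0.974, 0.001], [-0.974, 0.224, -0.0], [0.0, -0.001, -1.0]]
wrist_force: [-3.6, 1.1, 10.1]
gripper_width: 0.501
gripper_force: 30.0
```

Seated, with +10 N on contact at the expected height. I release, rise, and go look at the bar.

>>> {"fn": "servo_tool", "kwargs": {"targets": [[0,0,0,0,75],[0,0,0,0,75],[0,0,0,0,75],[0,0,0,0,75],[0,0,0.3,0,75]]}}

```text
time_s: 20.58
tcp_pos: [0.5514, -0.0933, 0.0668]
ee_rot: [[-0.226, -0.974, -0.004], [-0.974, 0.226, -0.0], [0.001, 0.004, -1.0]]
wrist_force: [-0.1, 0.4, 0.5]
gripper_width: 0.793
gripper_force: 0.0
```

>>> {"fn": "servo_tool", "kwargs": {"targets": [[0,0,0.8,0,75],[0,0,1.7,0,75],[0,0,2.7,0,75],[0,0,3.7,0,75],[-0.1,-0.6,4.3,0.1,75]]}}

```text
time_s: 21.0
tcp_pos: [0.5516, -0.11, 0.2016]
ee_rot: [[-0.122, -0.993, 0.006], [-0.993, 0.122, -0.0], [-0.0, -0.006, -1.0]]
wrist_force: [0.9, 0.1, -0.2]
gripper_width: 0.857
gripper_force: 0.0
```

>>> {"fn": "servo_tool", "kwargs": {"targets": [[-0.15,-1.1,0,0.11,75],[-0.3,-2.2,0,0.22,75],[-0.5,-3.3,0,0.33,75],[-0.7,-4.4,0,0.44,75],[-0.83,-5.3,0,0.47,75]]}}

```text
time_s: 21.42
tcp_pos: [0.5241, -0.2722, 0.198]
ee_rot: [[0.34, -0.941, 0.001], [-0.941, -0.34, -0.0], [0.0, -0.0, -1.0]]
wrist_force: [-0.2, 0.2, -0.3]
gripper_width: 0.863
gripper_force: 0.0
```

>>> {"fn": "servo_tool", "kwargs": {"targets": [[0,-0.2,0,0,75],[0,-0.2,0,0,75],[0,-0.2,0,0,75],[0,-0.2,0,0,75],[0,-0.2,0,0,75]]}}

```text
time_s: 21.83
tcp_pos: [0.5251, -0.275, 0.1974]
ee_rot: [[0.338, -0.941, 0.0], [-0.941, -0.338, 0.0], [-0.0, -0.0, -1.0]]
wrist_force: [0.6, 0.3, -1.1]
gripper_width: 0.863
gripper_force: 0.0
```

```bash
python3 - <<'E'
from h import *
snap('wrist','wb');snap('top','tb');snap('side','sb');s=r.sense();print(s['tcp_pos'],np.degrees(np.arctan2(-s['ee_rot'][1][1],-s['ee_rot'][0][1])),s['joints'][5])
cv2.imwrite('pics/mb.png',np.vstack([np.hstack([cv2.resize(cv2.imread('pics/wb.png'),(400,300)),cv2.resize(cv2.imread('pics/tb.png')[140:245,190:330],(400,300),interpolation=cv2.INTER_CUBIC)]),np.hstack([cv2.resize(cv2.imread('pics/sb.png')[150:240,220:340],(400,300),interpolation=cv2.INTER_CUBIC),cv2.resize(cv2.imread('pics/wb.png')[100:250,150:350],(400,300),interpolation=cv2.INTER_CUBIC)])]))
E
```

```text
[ 0.52511689 -0.27528063  0.19741672] 19.735679337430362 31.767694475851222
```

View pics/mb.png

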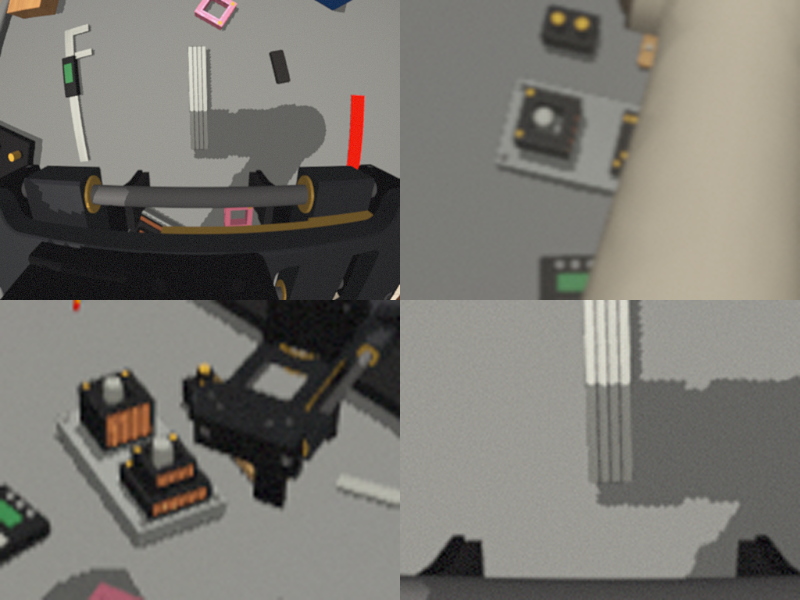

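The coils are seated. The bar's top runs in the wrist view from (188–206,46) to (190–208,150), and its near end in the crop is at (587–632,482). The calliper is well to its left.

```bash
python3 - <<'E'
from h import *
s=r.sense();w=load('wb');t=load('top0')
im=cv2.cvtColor(cv2.imread('pics/wb.png'),cv2.COLOR_BGR2GRAY).astype(int)
for v in (70,90,110,130): 
    g=np.diff(im[v-1:v+2,225:285].mean(0));print(v,'edges',225+.5+np.argmax(g),225+.5+np.argmin(g))
g=np.diff(im[40:75,245:262].mean(1));print('far end',40.5+np.argmax(g))
near=im[185:198,245:264].mean(1).round();print(near)
C=[(240.6,58.5),(264,58.5),(266.5,190.8),(243.5,190.8)]
box(w,C,.024,s)
f=lambda a:(542//1.5-30+a[0]/4.15-.4,294//1.5-30+(a[1]-249)/4.15-.4)
# top-face corners in top0 crop: far-right end corners and left-near corner
for a,b in[((24,398),C[3]),((40,425),C[2]),((220,322),C[0])]:
    pass
print([ (tri(w,b,t,f(a),True)) for a,b in [((22,398),C[2]),((40,427),C[2]),((218,322),C[1]),((230,348),C[1])]])
E
```

```text
70 edges 258.5 263.5
90 edges 241.5 263.5
110 edges 259.5 263.5
130 edges 259.5 264.5
far end 59.5
[117. 116. 116. 116. 115. 109. 101. 106. 109. 111. 111. 111. 108.]
centre [ 0.5475 -0.3323  0.024 ] sides [0.1447, 0.0248, 0.1446, 0.0254] yaw 19.7 20.909700819143552 tool 19.7 shift mm [  22.4  -57.1 -173.4]
[(array([ 0.51856645, -0.26455876,  0.02848441]), np.float64(0.019932344903380094)), (array([ 0.50897527, -0.27033927,  0.02678261]), np.float64(0.0025065003277921073)), (array([ 0.56647884, -0.38764725,  0.06400584]), np.float64(0.020682092030484073)), (array([ 0.56300184, -0.40297961,  0.02244868]), np.float64(0.003840794170767648))]
```

>>> {"fn": "servo_tool", "kwargs": {"targets": [[0.3,-0.8,-0.4,0.015,60],[0.6,-1.6,-1.2,0.015,60],[0.75,-1.9,-2.2,0.015,60],[0.75,-1.9,-3.2,0.015,60],[0.75,-1.9,-4.2,0.015,60]]}}

```text
time_s: 22.4
tcp_pos: [0.5477, -0.3335, 0.07]
ee_rot: [[0.35, -0.937, 0.001], [-0.937, -0.35, -0.0], [0.0, -0.001, -1.0]]
wrist_force: [-1.0, -0.1, -0.5]
gripper_width: 0.696
gripper_force: 0.0
```

>>> {"fn": "servo_tool", "kwargs": {"targets": [[0,0,-0.6,0,60],[0,0,-1.2,0,60],[0,0,-1.65,0,60],[0,0,-1.68,0,60],[0,0,-1.68,0,60]]}}

```text
time_s: 22.82
tcp_pos: [0.5473, -0.3328, 0.0204]
ee_rot: [[0.351, -0.936, -0.001], [-0.936, -0.351, 0.0], [-0.001, 0.001, -1.0]]
wrist_force: [-0.1, -0.7, -0.2]
gripper_width: 0.69
gripper_force: 0.0
```

>>> {"fn": "servo_tool", "kwargs": {"targets": [[0,0,0,0,10],[0,0,0,0,10],[0,0,0,0,10],[0,0,0,0,10],[0,0,0,0,10]]}}

```text
time_s: 23.23
tcp_pos: [0.5475, -0.3333, 0.0214]
ee_rot: [[0.35, -0.937, 0.001], [-0.937, -0.35, -0.0], [0.001, -0.001, -1.0]]
wrist_force: [-0.2, 0.3, 0.0]
gripper_width: 0.396
gripper_force: 0.0
```

>>> {"fn": "servo_tool", "kwargs": {"targets": [[0,0,0,0,10],[0,0,0,0,10],[0,0,0,0,10],[0,0,0,0,10],[0,0,0,0,10]]}}

```text
time_s: 23.65
tcp_pos: [0.5475, -0.3333, 0.0211]
ee_rot: [[0.35, -0.937, 0.0], [-0.937, -0.35, -0.0], [0.0, -0.0, -1.0]]
wrist_force: [0.2, -0.4, 2.0]
gripper_width: 0.275
gripper_force: 30.0
```

>>> {"fn": "servo_tool", "kwargs": {"targets": [[0,0,0.4,0,10],[0,0,1,0,10],[0,0,1.8,0,10],[0,0.2,2.7,-0.05,10],[0,0.7,3.6,-0.12,10]]}}

```text
time_s: 24.07
tcp_pos: [0.5457, -0.3128, 0.1284]
ee_rot: [[0.231, -0.973, -0.004], [-0.973, -0.231, 0.001], [-0.002, 0.003, -1.0]]
wrist_force: [0.6, 0.0, -5.3]
gripper_width: 0.273
gripper_force: 29.9
```

>>> {"fn": "servo_tool", "kwargs": {"targets": [[0.05,0.7,0.7,-0.1,10],[0.1,1.5,1.2,-0.2,10],[0.15,2.4,1.5,-0.3,10],[0.2,3.3,1.5,-0.4,10],[0.25,4.2,1.5,-0.456,10]]}}

```text
time_s: 24.48
tcp_pos: [0.5537, -0.1848, 0.1739]
ee_rot: [[-0.221, -0.975, -0.001], [-0.975, 0.221, 0.001], [-0.001, 0.001, -1.0]]
wrist_force: [1.1, 0.4, -6.3]
gripper_width: 0.274
gripper_force: 29.9
```

>>> {"fn": "servo_tool", "kwargs": {"targets": [[0.05,0.9,0,0,10],[0.1,1.8,0,0,10],[0.15,2.7,0,0,10],[0.2,3.5,0,0,10],[0.25,4.1,0,0,10]]}}

```text
time_s: 24.9
tcp_pos: [0.5607, -0.0613, 0.1729]
ee_rot: [[-0.216, -0.976, -0.003], [-0.976, 0.216, 0.001], [0.0, 0.003, -1.0]]
wrist_force: [0.3, 0.2, -4.8]
gripper_width: 0.274
gripper_force: 30.0
```

>>> {"fn": "servo_tool", "kwargs": {"targets": [[0,0.4,0,0,10],[0,0.6,0,0,10],[0,0.6,-0.4,0,10],[0,0.6,-0.8,0,10],[0,0.6,-0.8,0,10]]}}

```text
time_s: 25.32
tcp_pos: [0.5597, -0.0458, 0.147]
ee_rot: [[-0.218, -0.976, -0.007], [-0.976, 0.218, -0.0], [0.002, 0.007, -1.0]]
wrist_force: [-1.1, 0.2, -7.2]
gripper_width: 0.271
gripper_force: 30.0
```

>>> {"fn": "servo_tool", "kwargs": {"targets": [[0,0,-0.4,0,10],[0,0,-0.9,0,10],[0,0,-1.4,0,10],[0,0,-1.6,0,10],[0,0,-1.6,0,10]]}}

```text
time_s: 25.73
tcp_pos: [0.561, -0.046, 0.1004]
ee_rot: [[-0.217, -0.976, -0.004], [-0.976, 0.217, -0.001], [0.002, 0.004, -1.0]]
wrist_force: [-1.0, -0.4, -5.4]
gripper_width: 0.276
gripper_force: 30.0
```

```bash
python3 - <<'E'
from h import *
s=r.sense();print(s['tcp_pos'],np.degrees(np.arctan2(-s['ee_rot'][1][1],-s['ee_rot'][0][1])),s['wrist_force'],s['moment']);p=np.array(s['tcp_pos'])
w=snap('wrist','wc');d=snap('side','sc')
u,v=map(int,proj(d,p))
A=cv2.resize(cv2.imread('pics/sc.png')[v-50:v+70,u-80:u+80],(400,300),interpolation=cv2.INTER_CUBIC)
C=cv2.resize(cv2.imread('pics/wc.png')[100:300,122:389],(400,300),interpolation=cv2.INTER_CUBIC)
cv2.imwrite('pics/mc.png',np.hstack([A,C]))
E
```

```text
[ 0.56099245 -0.04599695  0.10040409] -12.549373269053351 [-0.97499496 -0.37149709 -5.42561259] [ 0.12026208 -0.02491707  0.04199052]
```

View pics/mc.png

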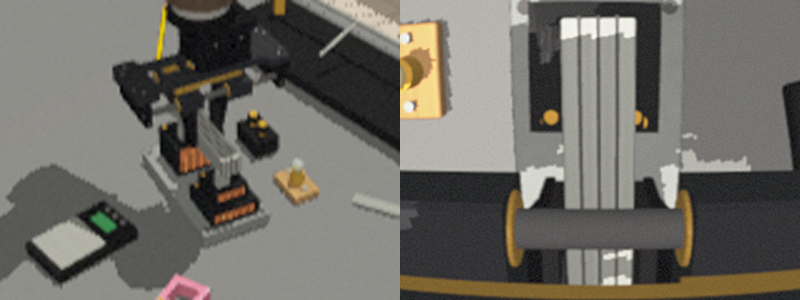

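The bar runs parallel to and centred on the foot plate (bar centre 598, plate 512–685 in the crop) and sits just above both legs. I lower it gently.

>>> {"fn": "servo_tool", "kwargs": {"targets": [[0.03,0.02,0,0,10],[0.03,0.02,-0.07,0,10],[0.03,0.02,-0.14,0,10],[0.03,0.02,-0.2,0,10],[0.03,0.02,-0.2,0,10]]}}

```text
time_s: 26.25
tcp_pos: [0.5629, -0.0446, 0.0955]
ee_rot: [[-0.216, -0.976, -0.001], [-0.976, 0.216, 0.0], [0.0, 0.001, -1.0]]
wrist_force: [0.3, -0.4, -5.2]
gripper_width: 0.278
gripper_force: 30.0
```

>>> {"fn": "servo_tool", "kwargs": {"targets": [[0,0,-0.03,0,10],[0,0,-0.06,0,10],[0,0,-0.06,0,10],[0,0,-0.06,0,10],[0,0,-0.06,0,10]]}}

```text
time_s: 26.67
tcp_pos: [0.5632, -0.0446, 0.0941]
ee_rot: [[-0.216, -0.976, 0.0], [-0.976, 0.216, -0.0], [0.0, -0.0, -1.0]]
wrist_force: [-0.1, -0.5, -6.3]
gripper_width: 0.27
gripper_force: 30.0
```

>>> {"fn": "servo_tool", "kwargs": {"targets": [[-0.01,0,-0.03,0,10],[-0.01,0,-0.05,0,10],[-0.01,0,-0.05,0,10],[-0.01,0,-0.05,0,10],[-0.01,0,-0.05,0,10]]}}

```text
time_s: 27.08
tcp_pos: [0.5631, -0.0446, 0.0931]
ee_rot: [[-0.216, -0.976, 0.001], [-0.976, 0.216, -0.0], [-0.0, -0.001, -1.0]]
wrist_force: [-2.4, 0.9, -0.3]
gripper_width: 0.27
gripper_force: 30.0
```

Contact: the bar's weight is off the wrist. I release, rise, and clear the view.

>>> {"fn": "servo_tool", "kwargs": {"targets": [[0,0,0,0,60],[0,0,0,0,60],[0,0,0,0,60],[0,0,0,0,60],[0,0,0,0,60]]}}

```text
time_s: 27.5
tcp_pos: [0.5633, -0.0446, 0.0928]
ee_rot: [[-0.216, -0.976, 0.001], [-0.976, 0.216, 0.0], [-0.0, -0.001, -1.0]]
wrist_force: [0.3, 0.6, 0.1]
gripper_width: 0.571
gripper_force: 0.0
```

>>> {"fn": "servo_tool", "kwargs": {"targets": [[0,0,0.3,0,60],[0,0,1,0,60],[0,0,1.8,0,60],[0,0,2.7,0,60],[0,0,3.5,0,60]]}}

```text
time_s: 27.92
tcp_pos: [0.5632, -0.0447, 0.1999]
ee_rot: [[-0.216, -0.976, 0.001], [-0.976, 0.216, -0.0], [-0.0, -0.001, -1.0]]
wrist_force: [0.7, 0.1, -0.3]
gripper_width: 0.687
gripper_force: 0.0
```

>>> {"fn": "servo_tool", "kwargs": {"targets": [[-0.2,0.8,0,0,60],[-0.4,1.7,0,0,60],[-0.6,2.7,0,0,60],[-0.8,3.7,0,0,60],[-1,4.7,0,0,60]]}}

```text
time_s: 28.33
tcp_pos: [0.5326, 0.0975, 0.1986]
ee_rot: [[-0.217, -0.976, 0.001], [-0.976, 0.217, 0.0], [-0.001, -0.001, -1.0]]
wrist_force: [0.5, -0.2, -0.2]
gripper_width: 0.692
gripper_force: 0.0
```

>>> {"fn": "servo_tool", "kwargs": {"targets": [[-0.2,1,0,0,60],[-0.4,2,0,0,60],[-0.6,3,0,0,60],[-0.6,3.6,0,0,60],[-0.6,3.6,0,0,60]]}}

```text
time_s: 28.75
tcp_pos: [0.5151, 0.2076, 0.1984]
ee_rot: [[-0.212, -0.977, 0.002], [-0.977, 0.212, 0.001], [-0.002, -0.002, -1.0]]
wrist_force: [-0.2, 0.6, 0.8]
gripper_width: 0.689
gripper_force: 0.0
```

```bash
python3 - <<'E'
from h import *
s=r.sense();print(s['tcp_pos'],s['wrist_force'],s['time_s'])
t=snap('top','td');d=snap('side','sd')
A=cv2.resize(cv2.imread('pics/td.png')[140:245,190:330],(400,300),interpolation=cv2.INTER_CUBIC)
C=cv2.resize(cv2.imread('pics/sd.png')[150:240,220:340],(400,300),interpolation=cv2.INTER_CUBIC)
B=cv2.resize(cv2.imread('pics/td.png'),(400,300));D=cv2.resize(cv2.imread('pics/sd.png'),(400,300))
cv2.imwrite('pics/md.png',np.vstack([np.hstack([A,C]),np.hstack([B,D])]))
# predicted ideal bar top corners in crop px
c=np.array([.5627,-.0443]);y=np.array([.0215,.0986]);y/=np.linalg.norm(y);x=np.array([y[1],-y[0]])
for a,b in((12,72),(-12,72),(-12,-72),(12,-72)):
    q=np.r_[c+x*a/1e3+y*b/1e3,.096];u,v=proj(t,q);u2,v2=proj(d,q)
    print((round((u-190)*400/140),round((v-140)*300/105)),(round((u2-220)*400/120),round((v2-150)*300/90)))
E
```

```text
[0.51505683 0.20763925 0.19839973] [-0.22719489  0.57785871  0.80172772] 28.75
(122, 91) (113, 44)
(115, 116) (90, 51)
(270, 151) (162, 139)
(276, 126) (186, 130)
```

View pics/md.png

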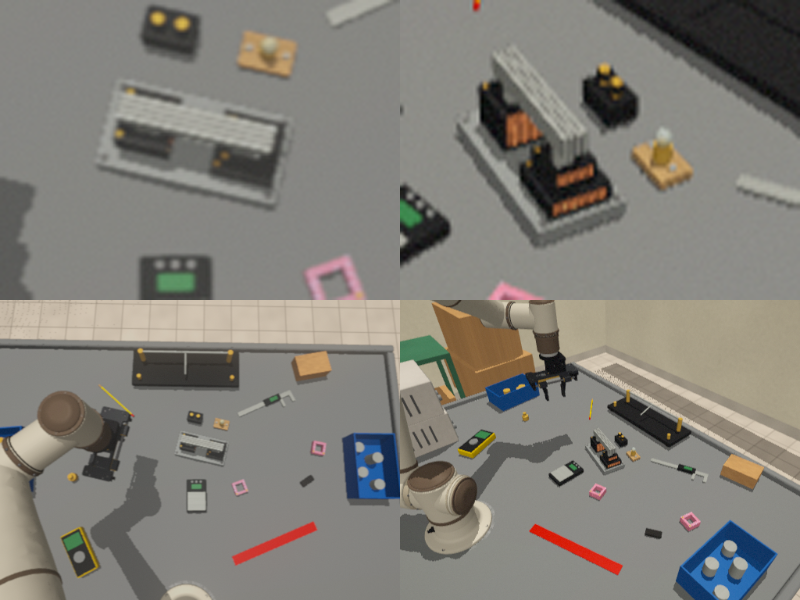

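The final views show the bar lying square and central over both legs. Its predicted top corners, (122,91) and (270,151), match within about 1 px. All coils are seated, and the scale and calliper have not moved.

```bash
python3 -c "from station import r;print(r.finish_job())"
```

```text
the job is handed in; nothing more can be done
None
```

The transformer is built in the order asked and handed in at about 29 s: tall coil on the supply-side leg, wide then narrow coil on the lamp-side leg, bar square and central to within about 2–3 mm in the last top view, and scale and calliper left where they lay.

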